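# Reset the tripped bench dust extractor

## Robot

A 6-joint arm with a two-finger parallel gripper is mounted at the origin on the work surface. World frame = base frame: x ahead of the robot, y to its left, z up, the work surface at z = 0. Lengths are in m, angles in degrees, forces in N, time in s.
With the tool pointing down it reaches from about 0.25 to 0.725 m from the base axis. Payload 9.7 kg.
Tool frame: the origin (TCP) lies at the very end of the fingers, on their centre line; the grasp point (between the pads) lies 19 mm behind it (bot.grip_point_offset is the z of the grasp point in the tool frame, in m); z points along the fingers, x is the direction in which the jaws open and shut, and the axes are right-handed (so a half turn about z gives the same grasp; the last joint's range is limited). The gripper opens to 85 mm and grips with 20 to 120 N. Pads are 22 mm wide; open, the fingers measure 114 mm over their backs; the gripper's body (76 mm by 85 mm) begins 54 mm behind the grasp point. The pads swing forward as they close: fully open they stand 13 mm farther back than shut.
Start: joints at [-63.942, 4.979, 10.078, 95.1, 0, 90], TCP at [0.242, -0.494, 0.231] pointing down, gripper open.
Joint ranges: [-179.16, 179.16], [-48.56, 103.87], [-65.8, 70.77], [-126.05, 130.52], [-82.76, 87.17], [-180, 180]. Speed limits (degrees/s): [127.2, 127.2, 147.25, 180, 180, 180].

## Interface

Orientations are given as [roll, pitch, yaw] about the fixed x, y, z axes, in that order (R = Rz(yaw) Ry(pitch) Rx(roll)).
In Python, from workcell import get_obs, viewer, job_done, bot gives the robot as it stands.
- The arm moves only by the shell command python3 -m handwheel 'ROWS' [FORCE]. ROWS is JSON, a list of rows, each a list of 5 numbers: the closure, from 0 (fully open) to 1 (shut), then the shift along the world's x, y, z in m, then the turn about the world's z in degrees. A call has 1 to 5 rows; each row is the pose to reach, as a shift and turn from the pose measured when the call began; what a row does not reach only later rows make up. A row lasts 1/10 s, in which the tool goes at most 50 mm and 8.59 degrees, less where a joint would pass 70% of its speed; a pose out of reach is approached as far as the arm can. A call with a gripper value outside its range is refused whole. The fingers move at their own pace and stop on an object; FORCE is the grip in N (left out, the last holds). Time passes only in rows, so rows that repeat a pose let the fingers close. It gives the time, the measured TCP pose, the force and the opening at its end, in the units of the state.
- get_obs(): the state, without advancing time (a new reading comes with each control period).
- viewer.camera(name): name is "scene" or "top" or "wrist"; returns a dict with "color" (400x640x3 uint8, blue, green, red), "K" (3x3 intrinsics, pixels), "origin" and "orientation" of the camera in the world. Camera axes: x right, y down, z forward; pixel columns grow to the right and rows downward; lengths in m; the calibration is good to about 2 mm. A picture is of the moment at which its call begins. There is no depth.
- job_done(): hands the job in, once; it reports no verdict.
The state is a dict: "time": time; "q": joint angles; "qd": joint speeds; "joint_efforts": joint torques, N m; "ee_pos": TCP position; "tcp_rot": TCP orientation; "wrist_force": force on the tool from outside, world axes, zero at the start; "torque": the same for the moment, N m; "opening": finger opening in m.
Only numpy, scipy, OpenCV 4.12 (cv2) and the standard library are available. Lean on these libraries where they do the work, as an engineer would, in place of code of your own. Each camera call takes 0.05 s, during which the arm holds its last target.

## Task

The dust extractor on the goldsmith's bench has tripped. Press down on the ribbed pad of the service flap in its deck so that the push latch lets go and the flap pops wide open, push the red reset button under it fully in and let it come back out, then push the flap over from behind and press it down until it latches shut. Work with the fingers only, not the gripper's body or the arm; do not take hold of the flap by its underside, and leave the dish, jar, screwdriver and pliers where they are.

Things in the scene. Friction and masses are not known exactly. Their poses are not given: they have to be found in the camera images.
- extractor: low bench dust extractor, a fixed grey-green box 260 (x) x 300 (y) x 140 mm high, with a black intake grille on its front (-x, towards the robot). Origin: centre of its underside, on the bench; x points from its front to its back, z up. Its deck is flat, 140 mm above the origin, with the flap in its front half; behind the flap the deck is free and flat.
- pit (a point): centre of the floor of the pit under the flap, 36 mm below the deck. The pit is 104 mm long (x) and 112 mm wide (y); its axes are the extractor's. It also holds a grey fuse cap (11 mm high, on the -y side) and, in the middle at the front, the grey latch housing (28 mm wide, 24 mm high): not to be used.
- flap (a joint): angle of the service flap in rad: 0 latched, flush with the deck; 1.66 fully open (leaning 5 degrees back past upright); -0.045 pressed to the stop. A light grey panel 99 mm (x) x 108 (y) x 5 thick, hinged along its far (+x) edge. Once unlatched, a damped spring swings it fully open within about 3 s, as far as nothing is in the way (its free edge rises 100 mm over the deck), and keeps it open.
- flap_press (a point): middle of the ribbed black press pad (26 x 60 mm) on the flap's outer face, 85 mm from the hinge, 14 from the free edge. z points out of the face, x to the hinge. Pressed 4 mm down to the hard stop (about 2 N up to it) and released, the push latch lets go. To shut: push the face over from behind (about 1.5 N near the free edge), press the pad to the stop, 4 mm below flush, and release: it stays.
- flap_hinge (a point): middle of the hinge line at the flap's far edge, directly above the extractor's origin and level with the deck (140 mm up). The hinge line runs along the extractor's y. The pad lies on the -x side of it, on the same centre line.
- flap_liner: black lining plate on the flap's underside, with the latch strike; it faces the robot when the flap is open. Not to be pushed or gripped: firm finger force on it counts as taking hold of the flap. Origin on the hinge line.
- reset (a joint): travel of the red reset button in m: 0 out, 0.006 fully in; sprung, 1.5 N to start and 5 N fully in, returns when released
- reset_top (a point): centre of the top of the red reset button, 22 mm in diameter, in the pit under the flap: 58 mm in front of the extractor's origin and 26 mm to its +y side, its top 14 mm below the deck. It is pressed straight down.
- dish: white ceramic bowl for flux, 64 mm across, 20 mm high, standing loose on the deck beside the flap. Origin: centre of its underside.
- jar: small amber glass jar with black cap, 42 mm across, 32 mm high, standing loose on the deck on the other side of the flap. Origin: centre of its underside.
- screwdriver: screwdriver with yellow handle, 190 mm long, lying on the bench beside the extractor. Origin: middle of its underside.
- pliers: pliers with blue grips, about 145 mm long, lying on the bench on the other side of the extractor. Origin: under the pivot.

How it is judged:
By the outcome, as a careful person would: the job done as asked, in the order asked, and still so for the second after the job is handed in, with the robot touching nothing.
It also fails if it takes over 51 s, if anything falls off the work surface, if the arm or the gripper's body presses on something with over 40 N, if the wrist force passes 120 N, or if a joint passes its speed limit or range.

## Working session

There is one attempt and no reset: what is moved stays moved. The work goes in short steps, Python scripts to look and compute and a shell command to move; the robot and the scene stay as the last step left them, time stands still between calls to the robot, and variables do not carry over. Pictures are saved under pics/ and viewed, and the job is handed in when it is done.

```bash
ls; mkdir -p pics
python3 - <<'E'
from workcell import get_obs, viewer
import cv2
for n in ["scene","top"]:
    c=viewer.camera(n); cv2.imwrite(f"pics/{n}0.png",c["color"]); print(n,c["K"],c["origin"],c["orientation"])
print(get_obs())
E
```

```text
pics
scene [[424.09929289   0.         317.35424036]
 [  0.         424.09929289 198.3457426 ]
 [  0.           0.           1.        ]] [0.98043321 0.57512733 0.55434058] [-125.123343     -0.29256061  145.63908063]
top [[416.07680937   0.         319.97024354]
 [  0.         416.07680937 196.89010544]
 [  0.           0.           1.        ]] [0.4833506  0.03767612 1.11762755] [-171.26599031   -0.83951602  -91.2866397 ]
{'time': 0.1, 'q': array([-6.39423996e+01,  5.01009135e+00,  1.00380456e+01,  9.50970896e+01,
        7.66043845e-04,  9.00004363e+01]), 'qd': array([ 0.11179103, -0.02308236,  0.11878066, -0.01762522, -0.02858658,
        0.06667931]), 'joint_efforts': array([-6.59651414e-04, -5.21562624e+01,  4.65651691e+01,  1.60493120e-02,
       -6.53116285e-05, -2.32794997e-05]), 'ee_pos': array([ 0.24152078, -0.49392141,  0.23062489]), 'tcp_rot': array([-1.79999234e+02,  6.91353383e-02, -6.39428359e+01]), 'wrist_force': array([-0.46597858, -0.10173665,  0.07879482]), 'torque': array([ 0.00546063,  0.01203454, -0.04573526]), 'opening': 0.08543832196948853}
```

View pics/scene0.png

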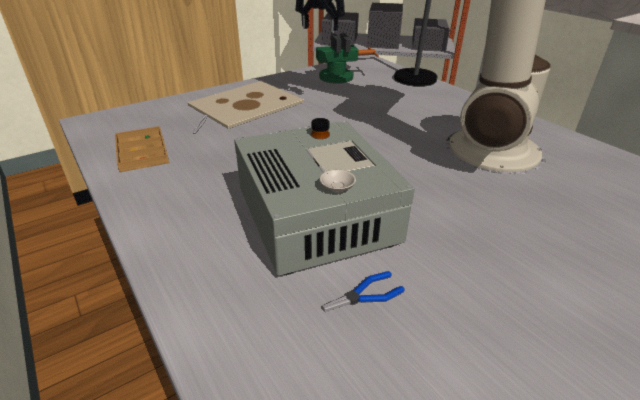

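View pics/top0.png

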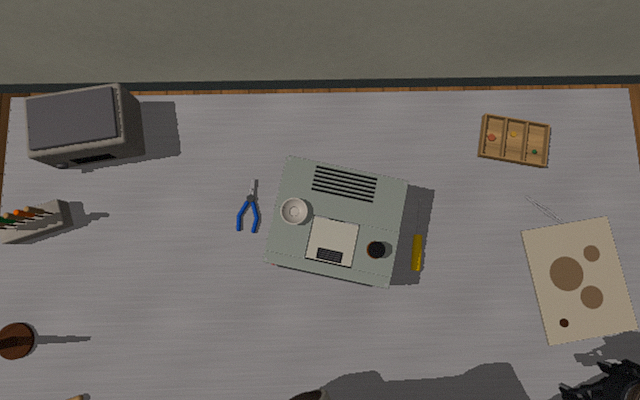

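The top view shows the extractor, slightly turned. The flap is centred near (332,242) with the pad near (329,255), the dish at (294,211) and the jar at (376,249).

```bash
cat > h.py <<'E'
import numpy as np,cv2
from scipy.spatial.transform import Rotation as Ro
def ray(c,uv,z):
    uv=np.atleast_2d(np.float64(uv)); R=Ro.from_euler('xyz',c["orientation"],degrees=True).as_matrix()
    d=np.c_[uv,np.ones(len(uv))]@np.linalg.inv(c["K"]).T@R.T; o=np.array(c["origin"])
    return o+d*((z-o[2])/d[:,2])[:,None]
def proj(c,P):
    R=Ro.from_euler('xyz',c["orientation"],degrees=True).as_matrix()
    p=(np.atleast_2d(P)-c["origin"])@R@c["K"].T
    return p[:,:2]/p[:,2:]
E
python3 - <<'E'
from h import *
from workcell import viewer
for n in ["top","scene"]:
    c=viewer.camera(n); im=c["color"]
    box=(225,310,145,295) if n=="top" else (115,280,230,420)
    sub=im[box[0]-90 if 0 else (150 if n=="top" else 115):295 if n=="top" else 280, box[2]:box[3]] if 0 else None
    y0,y1,x0,x1=(150,295,260,412) if n=="top" else (115,280,230,420)
    s=im[y0:y1,x0:x1]
    for p in ([(332,232),(320,175),(280,240),(329,255)] if n=="top" else [(325,158),(300,200),(357,154)]): print(n,p,im[p[1],p[0]])
    cv2.imwrite(f"pics/{n}_z.png",cv2.resize(s,None,fx=4,fy=4,interpolation=cv2.INTER_CUBIC))
    # flap: warm/bright
    b,g,r=[s[...,i].astype(int) for i in range(3)]
    m=((r>=g-2)&(r>130)).astype(np.uint8)
    cs,_=cv2.findContours(m,cv2.RETR_EXTERNAL,cv2.CHAIN_APPROX_NONE)
    for k in sorted(cs,key=cv2.contourArea)[-3:]:
        h=cv2.convexHull(k); q=cv2.boxPoints(cv2.minAreaRect(h))+[x0,y0]
        ap=cv2.approxPolyDP(h,4,True)[:,0]+[x0,y0]
        print(n,cv2.contourArea(k),ap.tolist()); print(ray(c,ap,0.14).round(4).tolist())
E
```

```text
top (332, 232) [136 149 155]
top (320, 175) [83 89 85]
top (280, 240) [118 127 123]
top (329, 255) [36 36 35]
top 392.0 [[379, 155], [349, 167], [299, 156], [297, 151], [378, 150]]
[[0.7328, -0.1252, 0.14], [0.7045, -0.0515, 0.14], [0.734, 0.0683, 0.14], [0.7465, 0.073, 0.14], [0.7453, -0.1233, 0.14]]
top 549.0 [[298, 198], [306, 215], [289, 224], [280, 207], [285, 200]]
[[0.6316, 0.0722, 0.14], [0.5906, 0.0539, 0.14], [0.5702, 0.0942, 0.14], [0.6109, 0.1151, 0.14], [0.6274, 0.1031, 0.14]]
top 1455.5 [[315, 216], [357, 225], [350, 265], [306, 256]]
[[0.5878, 0.0327, 0.14], [0.5644, -0.0658, 0.14], [0.4719, -0.0461, 0.14], [0.4948, 0.0556, 0.14]]
scene (325, 158) [146 163 173]
scene (300, 200) [123 132 129]
scene (357, 154) [46 44 47]
scene 172.5 [[419, 128], [391, 115], [419, 115]]
[[0.3045, -0.0084, 0.14], [0.3089, -0.0952, 0.14], [0.2537, -0.0584, 0.14]]
scene 1645.5 [[350, 139], [374, 166], [354, 185], [326, 186], [307, 148]]
[[0.4652, -0.0519, 0.14], [0.4961, 0.0619, 0.14], [0.5688, 0.0924, 0.14], [0.6121, 0.0672, 0.14], [0.5629, -0.0693, 0.14]]
scene 8123.5 [[419, 157], [419, 279], [230, 279], [230, 115], [340, 115], [408, 145]]
[[0.3994, 0.085, 0.14], [0.6393, 0.321, 0.14], [0.8486, 0.1794, 0.14], [0.6244, -0.3057, 0.14], [0.4091, -0.1621, 0.14], [0.3819, 0.0363, 0.14]]
```

View pics/top_z.png

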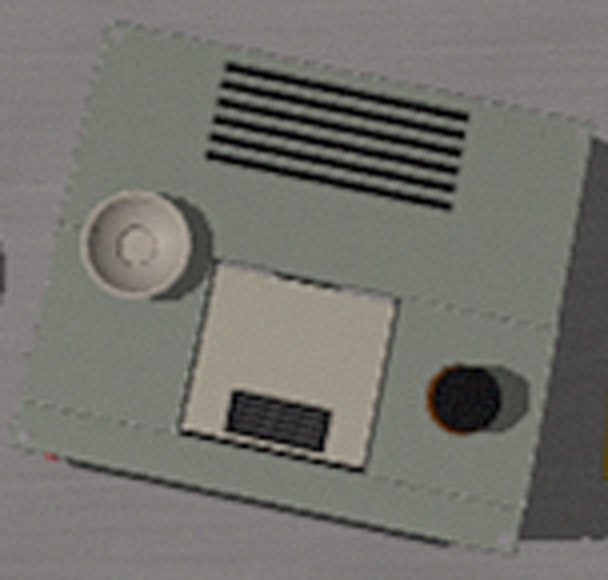

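Run:
```python
from h import *
from workcell import viewer
c=viewer.camera("top")
z=lambda L:np.array(L)/4+[260,150]-0.375
D=ray(c,z([(112,22),(592,128),(520,552),(10,448)]),.14)
print(D.round(4)); m=D.mean(0);print("centre",m)
e=lambda v:np.degrees(np.arctan2(v[1],v[0]))
print("yaws",e(D[0]-D[3]),e(D[1]-D[2]),e(D[0]-D[1])-90,e(D[3]-D[2])-90, [np.linalg.norm(D[i]-D[i-1]) for i in range(4)])
F=ray(c,z([(214,262),(396,298),(366,470),(180,432)]),.14); print("flap",F.round(4),[np.linalg.norm(F[i]-F[i-1]) for i in range(4)])
print(e(F[0]-F[3]),e(F[1]-F[2]),e(F[0]-F[1])-90,e(F[3]-F[2])-90)
im=c["color"]
s=im[225:275,300:360]; mk=((s.max(2)<75)).astype(np.uint8)
cs,_=cv2.findContours(mk,0,1); k=max(cs,key=cv2.contourArea); r=cv2.minAreaRect(k); print("pad",r,ray(c,np.array(r[0])+[300,225],.141))
print("dish",ray(c,z([(137,243)]),.16),"jar",ray(c,z([(468,400)]),.172))
# scene
s=viewer.camera("scene"); im=s["color"]; sub=im[140:172,335:378]; mk=(sub.max(2)<90).astype(np.uint8)
cs,_=cv2.findContours(mk,0,1); k=max(cs,key=cv2.contourArea); r=cv2.minAreaRect(k); print("pad scene",r,ray(s,np.array(r[0])+[335,140],.141))
```

```text
[[ 0.7367  0.0957  0.14  ]
 [ 0.666  -0.1911  0.14  ]
 [ 0.4183 -0.1359  0.14  ]
 [ 0.4842  0.1574  0.14  ]]
centre [ 0.57628721 -0.01845431  0.14      ]
yaws -13.737050677125568 -12.56474266508694 -13.845787580316937 -12.654657864229264 [np.float64(0.25992183664930946), np.float64(0.2953471647234167), np.float64(0.2537361998496937), np.float64(0.3005915105460577)]
flap [[ 0.59    0.0371  0.14  ]
 [ 0.5664 -0.0697  0.14  ]
 [ 0.4669 -0.0486  0.14  ]
 [ 0.4911  0.0588  0.14  ]] [np.float64(0.1011918294599998), np.float64(0.10934651612662429), np.float64(0.10170348183515382), np.float64(0.1101283522906677)]
-12.399504871431148 -11.959894972003202 -12.437517157611907 -12.70188537419449
pad ((29.035293579101562, 29.841176986694336), (24.730073928833008, 10.521127700805664), 12.528807640075684) [[0.49627844 0.00197835 0.141     ]]
dish [[0.59977665 0.08146098 0.16      ]] jar [[ 0.50514817 -0.10477001  0.172     ]]
pad scene ((19.750001907348633, 13.250000953674316), (22.62741470336914, 9.192388534545898), 45.0) [[0.49669281 0.00370138 0.141     ]]
```

View pics/scene_z.png

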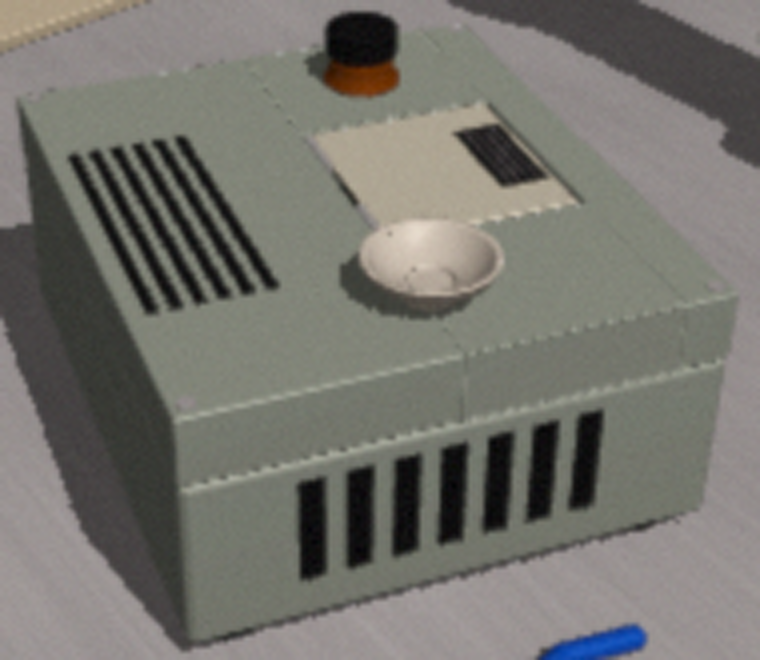

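```bash
python3 -m handwheel '[[1,0.017,0.033,0.004,3.4],[1,0.034,0.066,0.008,6.8],[1,0.051,0.099,0.012,10.2],[1,0.068,0.132,0.016,13.6],[1,0.085,0.165,0.02,17]]' 30
python3 -m handwheel '[[1,0.017,0.033,0,3.4],[1,0.034,0.066,0,6.8],[1,0.051,0.099,0,10.2],[1,0.068,0.132,0,13.6],[1,0.085,0.165,0,17]]'
python3 -m handwheel '[[1,0.017,0.033,0,3.4],[1,0.034,0.066,0,6.8],[1,0.051,0.099,0,10.2],[1,0.068,0.132,0,13.6],[1,0.085,0.165,0,17]]'
```

```text
time: 0.8
ee_pos: [0.3269, -0.3277, 0.2512]
tcp_rot: [-180.0, 0.0, -46.8]
wrist_force: [0.2, -0.1, 0.4]
opening: 0.012
time: 1.3
ee_pos: [0.4124, -0.1612, 0.2514]
tcp_rot: [-180.0, -0.0, -29.7]
wrist_force: [0.3, -1.1, -0.5]
opening: -0.0004
time: 1.8
ee_pos: [0.4978, 0.0053, 0.2514]
tcp_rot: [-180.0, -0.0, -12.5]
wrist_force: [0.5, -0.7, 0.2]
opening: 0.0002
```

```bash
python3 -m handwheel '[[1,0.001,-0.002,-0.025,0],[1,0.002,-0.005,-0.05,0],[1,0.002,-0.005,-0.075,0],[1,0.002,-0.005,-0.085,0],[1,0.002,-0.005,-0.085,0]]'
python3 - <<'E'
from workcell import get_obs, viewer
import cv2
c=viewer.camera("scene");cv2.imwrite("pics/s1.png",cv2.resize(c["color"][90:240,230:430],None,fx=3.8,fy=3.8,interpolation=2))
c=viewer.camera("wrist");cv2.imwrite("pics/w1.png",c["color"]);print(get_obs()["ee_pos"])
E
```

```text
time: 2.3
ee_pos: [0.4991, 0.0003, 0.1654]
tcp_rot: [180.0, 0.1, -12.5]
wrist_force: [-0.2, 0.5, 0.4]
opening: 0.0002
[5.00071396e-01 2.61227505e-04 1.67518983e-01]
```

View pics/s1.png

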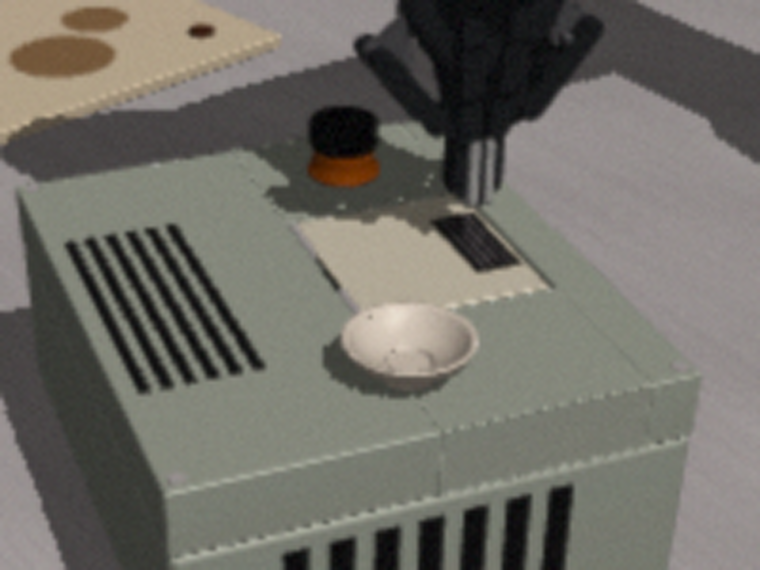

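View pics/w1.png

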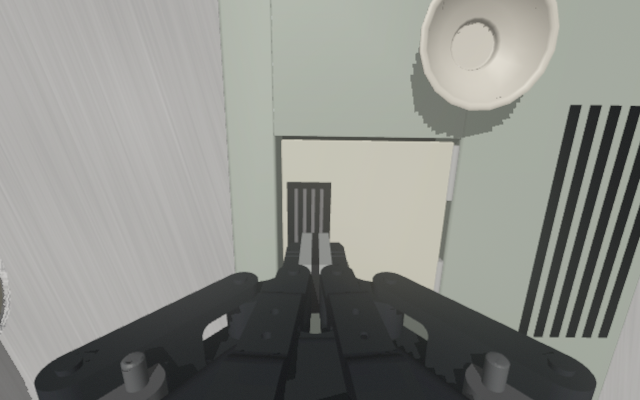

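The fingers are centred over the pad, a little towards the hinge as planned. Now I'll press it.

```bash
python3 -m handwheel '[[1,0,0,-0.01,0],[1,0,0,-0.02,0],[1,0,0,-0.022,0],[1,0,0,-0.024,0],[1,0,0,-0.025,0]]'
python3 -m handwheel '[[1,0,0,-0.001,0],[1,0,0,-0.002,0],[1,0,0,-0.003,0],[1,0,0,-0.004,0],[1,0,0,-0.004,0]]'
```

```text
time: 2.9
ee_pos: [0.5, 0.0002, 0.1424]
tcp_rot: [-180.0, -0.1, -12.5]
wrist_force: [-0.4, -0.4, -0.2]
opening: -0.0003
time: 3.4
ee_pos: [0.5001, 0.0003, 0.1385]
tcp_rot: [-180.0, -0.1, -12.5]
wrist_force: [0.1, 0.3, 1.8]
opening: -0.0
```

```bash
python3 -m handwheel '[[1,0,0,-0.001,0],[1,0,0,-0.002,0],[1,0,0,-0.003,0],[1,0,0,-0.003,0]]'
```

```text
time: 3.8
ee_pos: [0.5002, 0.0003, 0.1363]
tcp_rot: [-180.0, -0.2, -12.5]
wrist_force: [-2.5, 0.9, 7.4]
opening: -0.0002
```

```bash
python3 -m handwheel '[[1,0,0,0.03,0],[1,-0.01,0,0.07,0],[1,-0.02,0.01,0.11,0],[1,-0.03,0.02,0.14,0],[1,-0.03,0.02,0.14,0]]'
for i in 1 2 3 4; do python3 -m handwheel '[[1,0,0,0,0],[1,0,0,0,0],[1,0,0,0,0],[1,0,0,0,0],[1,0,0,0,0]]'|head -1;done
python3 - <<'E'
from workcell import get_obs, viewer
import cv2
c=viewer.camera("scene");cv2.imwrite("pics/s2.png",cv2.resize(c["color"][60:240,230:430],None,fx=3.3,fy=3.3,interpolation=2))
c=viewer.camera("top");cv2.imwrite("pics/t2.png",cv2.resize(c["color"][150:295,255:415],None,fx=4,fy=4,interpolation=2));print(get_obs()["ee_pos"],get_obs()["time"])
E
```

```text
time: 4.3
ee_pos: [0.4705, 0.021, 0.2807]
tcp_rot: [-179.9, -0.5, -12.5]
wrist_force: [-0.3, -0.2, 0.9]
opening: 0.0
time: 4.8
time: 5.3
time: 5.8
time: 6.3
[0.47044849 0.02087734 0.28006771] 6.4
```

View pics/s2.png

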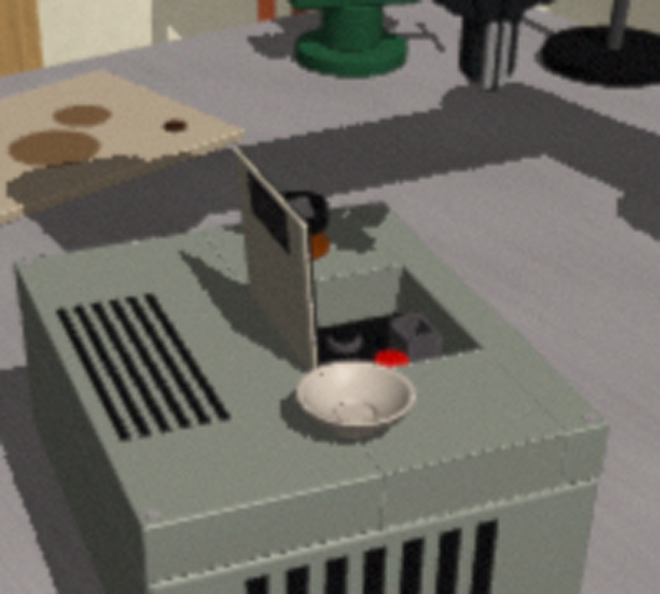

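View pics/t2.png

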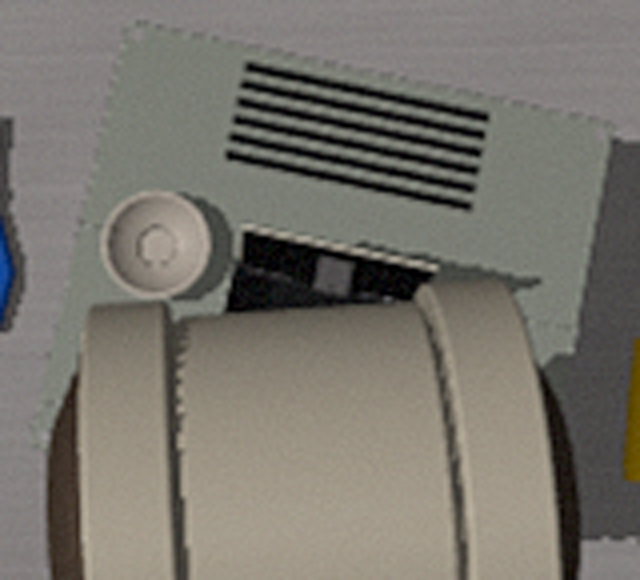

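The flap is fully open and the red button is visible at about (391,357) in the zoomed scene view. I'll locate the button with the wrist camera.

Run:
```python
from workcell import get_obs, viewer
from h import *
for n in ["wrist","scene"]:
    c=viewer.camera(n);im=c["color"];cv2.imwrite(f"pics/{n}3.png",im)
    h=cv2.cvtColor(im,cv2.COLOR_BGR2HSV); m=(((h[...,0]<6)|(h[...,0]>174))&(h[...,1]>180)&(h[...,2]>90)).astype(np.uint8)
    cs,_=cv2.findContours(m,0,1)
    for k in cs:
        if cv2.contourArea(k)>8:
            x,y,w,hh=cv2.boundingRect(k); M=cv2.moments(k);p=(M['m10']/M['m00'],M['m01']/M['m00']); print(n,cv2.contourArea(k),(x,y,w,hh),ray(c,p,.126).round(4))
```

```text
wrist 266.5 (358, 163, 19, 20) [[0.5258 0.0221 0.126 ]]
scene 26.5 (343, 166, 11, 5) [[0.5266 0.0211 0.126 ]]
```

View pics/wrist3.png

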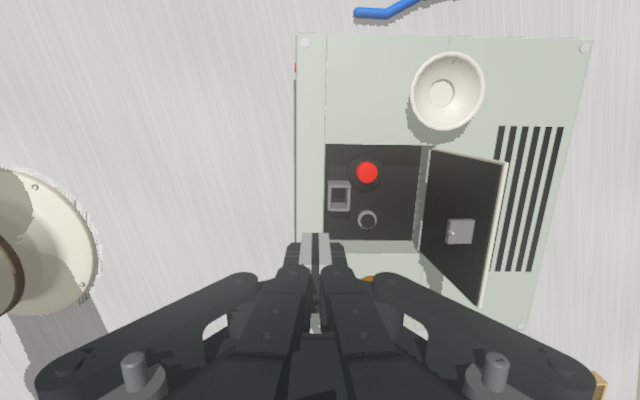

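Run:
```python
from workcell import get_obs
o=get_obs();print(o["q"].round(1),o["ee_pos"],o["tcp_rot"],o["time"])
```

```text
[  2.5  -4.9   5.7 100.1   0.  105. ] [0.47045002 0.02086917 0.28005545] [-179.87487771   -0.44195612  -12.5130161 ] 6.5
```

```bash
python3 -m handwheel '[[1,0,0,0,7.5],[1,0,0,0,15],[1,0,0,0,22.5],[1,0,0,0,30],[1,0,0,0,37.5]]'
python3 -m handwheel '[[1,0.01,0,0,7.5],[1,0.02,0,0,15],[1,0.03,0,0,22.5],[1,0.04,0,0,30],[1,0.045,0,0,37.5]]'
python3 -m handwheel '[[1,0.005,0,0,7.5],[1,0.01,0,0,14.7],[1,0.01,0,0,14.7]]'
```

```text
time: 7.0
ee_pos: [0.4704, 0.0209, 0.2801]
tcp_rot: [-179.9, -0.4, 25.3]
wrist_force: [-0.1, 0.7, -0.2]
opening: -0.0002
time: 7.5
ee_pos: [0.5161, 0.0209, 0.2798]
tcp_rot: [-179.9, -0.4, 63.1]
wrist_force: [0.6, -0.2, -0.4]
opening: -0.0
time: 7.8
ee_pos: [0.5265, 0.0208, 0.2794]
tcp_rot: [-179.8, -0.4, 77.9]
wrist_force: [-0.5, 0.5, 0.2]
opening: -0.0003
```

```bash
python3 -m handwheel '[[1,0,0.001,-0.03,-0.5],[1,0,0.001,-0.06,-0.7],[1,0,0.001,-0.09,-0.7],[1,0,0.001,-0.115,-0.7],[1,0,0.001,-0.12,-0.7]]'
python3 - <<'E'
from workcell import get_obs, viewer
import cv2
c=viewer.camera("scene");cv2.imwrite("pics/s4.png",cv2.resize(c["color"][60:240,230:430],None,fx=3.3,fy=3.3,interpolation=2))
c=viewer.camera("wrist");cv2.imwrite("pics/w4.png",c["color"]);print(get_obs()["ee_pos"],get_obs()["tcp_rot"])
E
```

```text
time: 8.3
ee_pos: [0.5249, 0.0218, 0.1565]
tcp_rot: [-179.6, -0.4, 77.0]
wrist_force: [1.1, -0.3, -0.7]
opening: -0.0002
[0.52596479 0.02185099 0.15927178] [-179.77206246   -0.41283309   77.08456414]
```

View pics/s4.png

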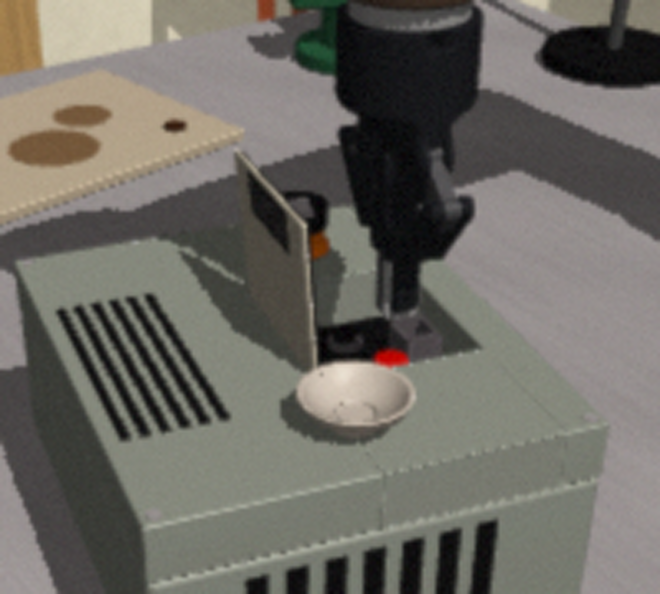

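View pics/w4.png

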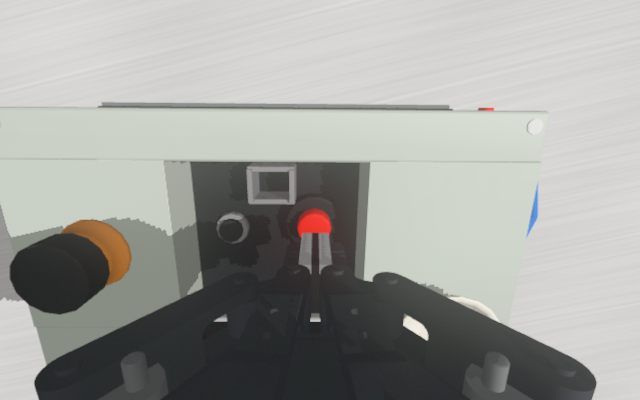

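The fingers are centred over the button, with the gripper well clear of the flap. Now I'll press the button.

```bash
python3 -m handwheel '[[1,0,0,-0.01,0],[1,0,0,-0.02,0],[1,0,0,-0.027,0],[1,0,0,-0.031,0],[1,0,0,-0.032,0]]'
python3 -m handwheel '[[1,0,0,-0.002,0],[1,0,0,-0.004,0],[1,0,0,-0.006,0],[1,0,0,-0.007,0],[1,0,0,-0.007,0]]'
```

```text
time: 8.9
ee_pos: [0.5258, 0.0218, 0.1267]
tcp_rot: [-179.7, -0.4, 77.1]
wrist_force: [-0.3, -1.5, 0.9]
opening: 0.0001
time: 9.4
ee_pos: [0.5259, 0.0218, 0.1202]
tcp_rot: [-179.8, -0.4, 77.1]
wrist_force: [-0.7, 0.3, 5.2]
opening: 0.0
```

```bash
python3 -m handwheel '[[1,0,0,-0.001,0],[1,0,0,-0.002,0],[1,0,0,-0.003,0],[1,0,0,-0.003,0]]'
```

```text
time: 9.8
ee_pos: [0.5261, 0.0219, 0.1198]
tcp_rot: [-179.9, -0.4, 77.1]
wrist_force: [-7.6, 0.2, 20.3]
opening: 0.0002
```

That reached the hard stop at 20 N. Next I'll retract and check the button has come back out.

```bash
python3 -m handwheel '[[1,0,0,0.02,0],[1,0,0,0.06,0],[1,0,0,0.1,0],[1,-0.01,0,0.14,0],[1,-0.02,0,0.165,0]]'
python3 - <<'E'
from workcell import get_obs, viewer
from h import *
o=get_obs();print(o["ee_pos"],o["wrist_force"],o["time"])
for n in ["wrist","scene"]:
    c=viewer.camera(n);im=c["color"];cv2.imwrite(f"pics/{n}5.png",im)
    h=cv2.cvtColor(im,cv2.COLOR_BGR2HSV); m=(((h[...,0]<6)|(h[...,0]>174))&(h[...,1]>180)&(h[...,2]>90)).astype(np.uint8)
    cs,_=cv2.findContours(m,0,1)
    for k in cs:
        if cv2.contourArea(k)>8:
            print(n,cv2.contourArea(k),cv2.boundingRect(k))
E
```

```text
time: 10.3
ee_pos: [0.5062, 0.0219, 0.2875]
tcp_rot: [180.0, -0.5, 77.1]
wrist_force: [0.4, -0.1, 0.1]
opening: 0.0
[0.50615995 0.02186699 0.28746504] [ 0.41483833 -0.06874004  0.08037033] 10.3
wrist 248.5 (308, 192, 19, 18)
scene 26.5 (343, 166, 11, 5)
```

View pics/scene5.png

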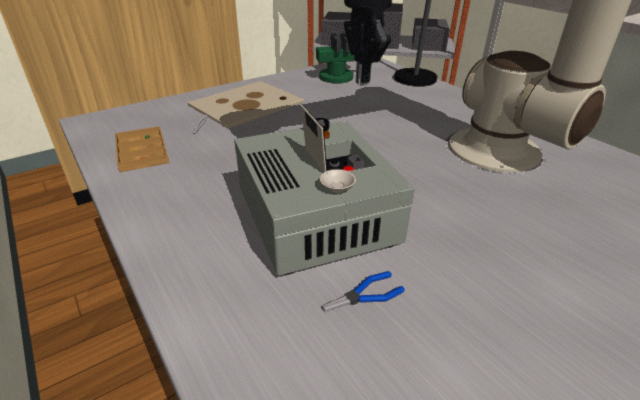

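The button's blob is back to where it was before the press (343,166, 11x5), so it is out again. Now I'll go over the flap to its back.

```bash
python3 -m handwheel '[[1,0.03,-0.012,0.003,0],[1,0.065,-0.026,0.003,0],[1,0.1,-0.04,0.003,0],[1,0.126,-0.051,0.003,0],[1,0.126,-0.051,0.003,0]]'
python3 -m handwheel '[[1,0,0,-0.025,0],[1,0,0,-0.05,0],[1,0,0,-0.063,0],[1,0,0,-0.066,0]]'
python3 - <<'E'
from workcell import get_obs, viewer
import cv2
c=viewer.camera("scene");cv2.imwrite("pics/s6.png",cv2.resize(c["color"][60:240,230:430],None,fx=3.3,fy=3.3,interpolation=2));print(get_obs()["ee_pos"])
E
```

```text
time: 10.9
ee_pos: [0.6348, -0.0304, 0.2876]
tcp_rot: [-180.0, -0.5, 77.0]
wrist_force: [-0.6, 0.4, -0.7]
opening: -0.0003
time: 11.3
ee_pos: [0.6337, -0.0302, 0.2189]
tcp_rot: [-179.8, -0.4, 77.0]
wrist_force: [-0.2, -0.5, 0.7]
opening: 0.0
[ 0.63396897 -0.0302313   0.21987971]
```

View pics/s6.png

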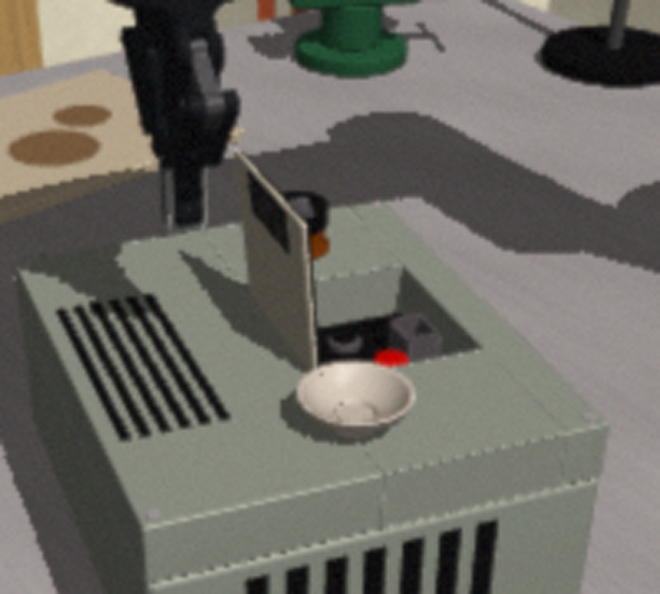

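```bash
python3 -m handwheel '[[1,-0.012,0.003,0.001,0],[1,-0.024,0.0055,0.002,0],[1,-0.033,0.0075,0.002,0],[1,-0.039,0.009,0.002,0],[1,-0.044,0.010,0.002,0]]'
python3 -m handwheel '[[1,-0.004,0.0009,0,0],[1,-0.008,0.0018,-0.001,0],[1,-0.012,0.0027,-0.0015,0],[1,-0.016,0.0036,-0.002,0],[1,-0.020,0.0045,-0.0035,0]]'
```

```text
time: 11.85
ee_pos: [0.5899, -0.0201, 0.2226]
tcp_rot: [-179.9, -0.5, 77.0]
wrist_force: [0.5, -0.1, 0.1]
opening: 0.0004
time: 12.35
ee_pos: [0.5697, -0.0155, 0.2191]
tcp_rot: [-179.9, -0.5, 77.0]
wrist_force: [1.5, 0.8, 0.1]
opening: -0.0
```

```bash
python3 -m handwheel '[[1,-0.004,0.0009,-0.001,0],[1,-0.009,0.002,-0.0025,0],[1,-0.013,0.003,-0.004,0],[1,-0.017,0.004,-0.0055,0],[1,-0.021,0.0048,-0.0075,0]]'
python3 -m handwheel '[[1,-0.0035,0.0008,-0.0025,0],[1,-0.007,0.0016,-0.005,0],[1,-0.0105,0.0024,-0.0075,0],[1,-0.0138,0.0031,-0.010,0],[1,-0.0168,0.0038,-0.013,0]]'
```

```text
time: 12.85
ee_pos: [0.5483, -0.0106, 0.2114]
tcp_rot: [-179.9, -0.5, 77.0]
wrist_force: [0.8, 0.5, 0.4]
opening: -0.0
time: 13.35
ee_pos: [0.5313, -0.0068, 0.1982]
tcp_rot: [-179.9, -0.5, 77.0]
wrist_force: [1.1, 0.2, 2.0]
opening: -0.0001
```

Run:
```python
from workcell import get_obs, viewer
import cv2
c=viewer.camera("scene");cv2.imwrite("pics/s7.png",cv2.resize(c["color"][60:240,230:430],None,fx=3.3,fy=3.3,interpolation=2));p=get_obs()["ee_pos"];print(p)
d=p[:2]-[.578,-.0172];print(d@[.975,-.2215],d@[.2215,.975],p[2]-.14)
```

```text
[ 0.53081153 -0.00669235  0.19774576]
-0.04833620145657222 -0.0002072851200681436 0.05774576027385314
```

View pics/s7.png

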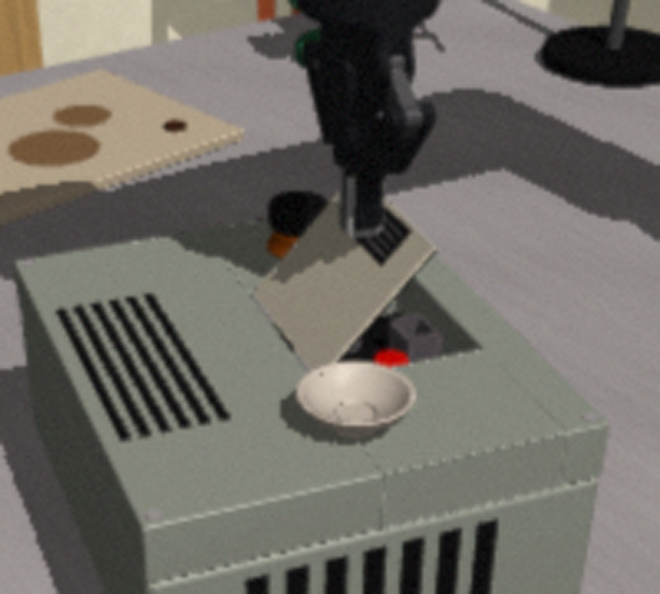

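```bash
python3 -m handwheel '[[1,-0.003,0.0007,-0.003,0],[1,-0.006,0.0013,-0.006,0],[1,-0.009,0.002,-0.0095,0],[1,-0.011,0.0025,-0.013,0],[1,-0.013,0.003,-0.0165,0]]'
python3 -m handwheel '[[1,-0.002,0.0005,-0.004,0],[1,-0.004,0.001,-0.008,0],[1,-0.006,0.0014,-0.012,0],[1,-0.008,0.0018,-0.016,0],[1,-0.009,0.002,-0.020,0]]'
python3 -m handwheel '[[1,-0.001,0.0003,-0.004,0],[1,-0.002,0.0006,-0.008,0],[1,-0.004,0.0009,-0.012,0],[1,-0.005,0.0012,-0.015,0],[1,-0.006,0.0014,-0.017,0]]'
python3 - <<'E'
from workcell import get_obs, viewer
import cv2
c=viewer.camera("scene");cv2.imwrite("pics/s8.png",cv2.resize(c["color"][60:240,230:430],None,fx=3.3,fy=3.3,interpolation=2));p=get_obs()["ee_pos"];print(p)
d=p[:2]-[.578,-.0172];print(d@[.975,-.2215],d@[.2215,.975],p[2]-.14)
E
```

```text
time: 13.9
ee_pos: [0.5175, -0.0037, 0.1809]
tcp_rot: [-179.9, -0.5, 77.0]
wrist_force: [-0.1, -0.1, 1.9]
opening: -0.0002
time: 14.4
ee_pos: [0.5083, -0.0016, 0.1606]
tcp_rot: [-179.9, -0.5, 77.0]
wrist_force: [-1.2, 1.1, 0.6]
opening: 0.0002
time: 14.9
ee_pos: [0.5022, -0.0002, 0.1433]
tcp_rot: [-179.9, -0.5, 77.0]
wrist_force: [0.4, -1.0, 1.5]
opening: -0.0002
[ 5.02007452e-01 -1.46108375e-04  1.43136408e-01]
-0.07787017115447517 -0.00020480501565238438 0.0031364078419870434
```

View pics/s8.png

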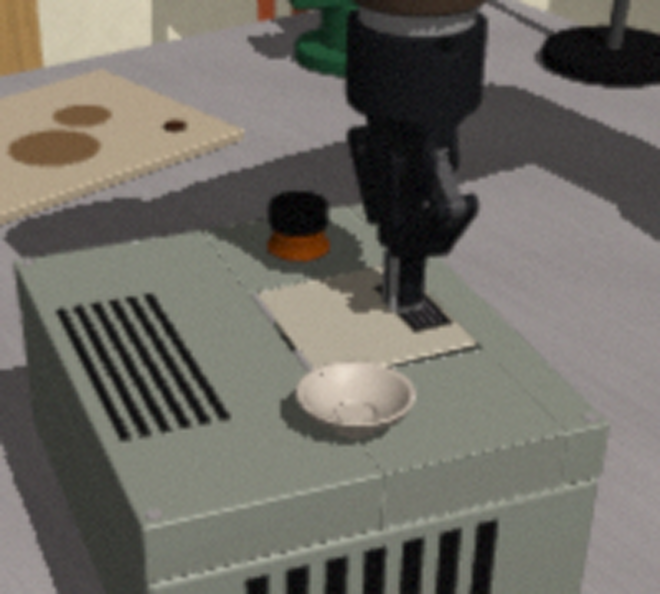

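The flap is nearly flush with the fingers on the pad. Now I'll press it to the stop.

```bash
python3 -m handwheel '[[1,-0.001,0,-0.0015,0],[1,-0.002,0.0005,-0.003,0],[1,-0.002,0.0005,-0.0045,0],[1,-0.002,0.0005,-0.006,0],[1,-0.002,0.0005,-0.007,0]]'
python3 -m handwheel '[[1,0,0,-0.001,0],[1,0,0,-0.002,0],[1,0,0,-0.002,0]]'
```

```text
time: 15.45
ee_pos: [0.4999, 0.0004, 0.1363]
tcp_rot: [-179.8, -0.5, 77.0]
wrist_force: [-3.3, 1.2, 10.6]
opening: -0.0
time: 15.75
ee_pos: [0.4999, 0.0004, 0.1362]
tcp_rot: [-179.9, -0.5, 77.0]
wrist_force: [-6.0, 0.6, 15.5]
opening: -0.0
```

Hard stop reached. I'll release slowly, then lift clear and check.

```bash
python3 -m handwheel '[[1,0,0,0.003,0],[1,0,0,0.008,0],[1,0,0,0.02,0],[1,0,0,0.05,0],[1,-0.02,0,0.09,0]]'
python3 -m handwheel '[[1,-0.04,0,0.04,0],[1,-0.08,0,0.05,0],[1,-0.12,0,0.05,0],[1,-0.15,0,0.05,0],[1,-0.15,0,0.05,0]]'
for i in 1 2 3 4; do python3 -m handwheel '[[1,0,0,0,0],[1,0,0,0,0],[1,0,0,0,0],[1,0,0,0,0],[1,0,0,0,0]]'|head -1;done
python3 - <<'E'
from workcell import get_obs, viewer
from h import *
c=viewer.camera("scene");cv2.imwrite("pics/s9.png",cv2.resize(c["color"][60:320,200:430],None,fx=2.3,fy=2.3,interpolation=2));print(get_obs()["ee_pos"],get_obs()["wrist_force"])
a=cv2.imread("pics/scene0.png"); d=cv2.absdiff(a,c["color"]).max(2)[125:320,235:420]; print("diff px>40",(d>40).sum())
c=viewer.camera("top");cv2.imwrite("pics/t9.png",cv2.resize(c["color"][140:300,220:440],None,fx=3.5,fy=3.5,interpolation=2))
a=cv2.imread("pics/top0.png"); d=cv2.absdiff(a,c["color"]).max(2)[150:290,225:430]; print("diff px>40",(d>40).sum())
E
```

```text
time: 16.25
ee_pos: [0.48, 0.0004, 0.2256]
tcp_rot: [-179.7, -0.5, 77.0]
wrist_force: [-0.5, 0.6, 0.2]
opening: 0.0
time: 16.75
ee_pos: [0.3276, 0.0004, 0.2775]
tcp_rot: [-179.9, -0.5, 77.0]
wrist_force: [1.6, 0.3, -0.2]
opening: 0.0002
time: 17.25
time: 17.75
time: 18.25
time: 18.75
[0.32787897 0.00036849 0.27722254] [0.36413129 0.31488923 0.26583175]
diff px>40 740
diff px>40 0
```

View pics/s9.png

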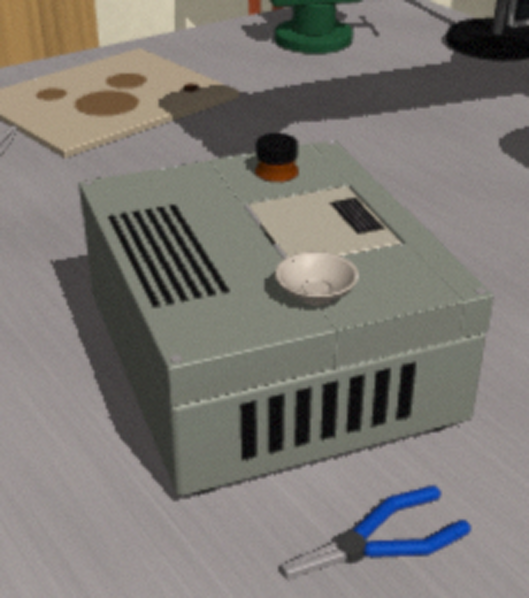

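View pics/t9.png

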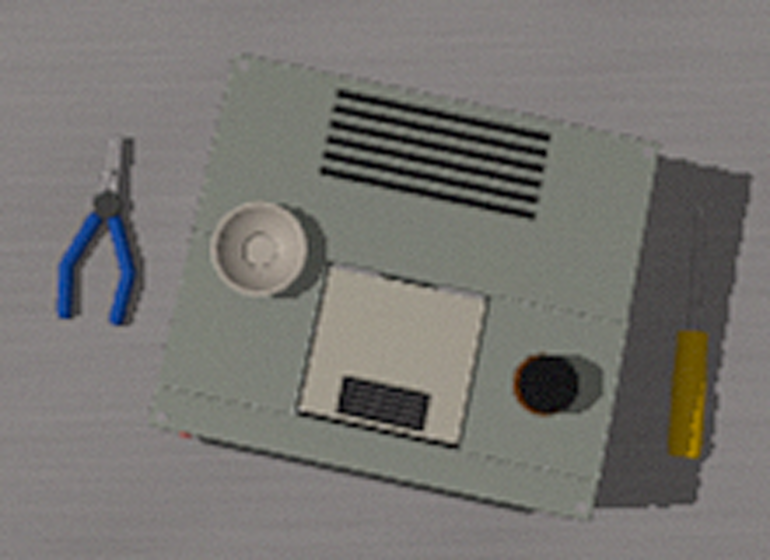

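The flap has stayed flush for 3 s. The top view is unchanged from the start (0 differing pixels), and the dish, jar, screwdriver and pliers are in place. The scene-view differences look like the arm's shadow on the bench.

```bash
python3 -c "
from workcell import job_done; print(job_done())"
```

```text
the job is handed in; nothing more can be done
None
```

The reset is done and the flap is latched shut again. I handed the job in at about 19 s of the 51 s allowed, with the fingers shut throughout and nothing else touched.

- **Opening:** I pressed the pad to its stop at about 7 N. The latch let go and the flap swung fully open.
- **Reset button:** I pressed it about 6 mm to its hard stop, with the force climbing from 5 N to 20 N. After release, its outline in the scene camera was the same as before, so it came back out.
- **Closing:** I pushed the flap over from behind with the fingertips at 1–2 N, then pressed the pad to the stop at about 15 N and let go.

**Last checks:** About 3 s after release the flap was still flush and the wrist force was about zero. The top view showed no differing pixels against the starting picture (threshold 40), so the dish, jar, screwdriver and pliers had not moved.

**One disagreement:** The scene-camera comparison showed 740 differing pixels. I put this down to the arm's shadow because the picture otherwise looked unchanged, but I did not check it further.

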